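Dry run round a tacked patch

TASK

Make a slow dry run of the seam round the patch with the rounded nose: carry the fingertips (best kept closed together) about 10 mm above the patch's edge from the tack at the plain end, over every tack in turn round the nose, to the tack at the end with the small run-off tab. Carry on to the middle of the tab and stop there at the same low height, still pointing at it. Touch neither the workpiece nor the straight lap piece, nut, pipe offcut and nozzle near it.

Things in the scene. Friction and masses are not known exactly. Their poses are not given: they have to be found in the camera images.
- workpiece: Loose workpiece, 1.7 kg: dark plate 140 x 140 x 8 mm; on it a lighter grey 6 mm patch, 80 mm wide, straight sides and a half-round nose (radius 40 mm), top 14 mm above the table. A dark run-off tab 30 mm wide sticks out 42 mm past the plate's edge at one end of the U-shaped seam. Origin: underside, on the patch's centre line; x towards the nose, y towards the tab's side, z up.
- tab_centre (a point): Middle of the run-off tab's upper face (8 mm above the table), 30 mm past the last tack; axes as the workpiece's.
- straight_piece: Straight lap piece, to be left alone: dark plate 95 x 115 x 6 mm with a small rectangular plate 50 x 60 x 5 mm tacked on it, no nose and no tab, loose. Origin: centre of its underside.
- nut: Hexagon nut 27 x 24 x 13 mm lying loose on the middle of the patch, its top 27 mm above the table; not to be disturbed. Origin: centre of its underside.
- pipe: Pipe offcut, 43 mm diameter, 56 mm high, standing loose on the table beyond the nose, its wall about 33 mm from the nose's edge; not to be disturbed. Origin: centre of its underside.
- nozzle: Gas nozzle, a lying tapered tube 21 mm thick and 68 mm long, loose on the table near its front edge; not to be disturbed. Origin: centre of its underside.
- tack_0 (a point): Tack 1 of 10 on the seam, counted from the plain end (the first, at the plain end): the point on the patch's edge at the patch's top face, 14 mm above the table; a bright weld bead about 17 x 9 mm lies there. Tacks follow one another every 31 mm along the seam. Axes as the workpiece's.
- tack_1 (a point): Tack 2 of 10 on the seam, counted from the plain end: the point on the patch's edge at the patch's top face, 14 mm above the table; a bright weld bead about 17 x 9 mm lies there. Tacks follow one another every 31 mm along the seam. Axes as the workpiece's.
- tack_2 (a point): Tack 3 of 10 on the seam, counted from the plain end: the point on the patch's edge at the patch's top face, 14 mm above the table; a bright weld bead about 17 x 9 mm lies there. Tacks follow one another every 31 mm along the seam. Axes as the workpiece's.
- tack_3 (a point): Tack 4 of 10 on the seam, counted from the plain end: the point on the patch's edge at the patch's top face, 14 mm above the table; a bright weld bead about 17 x 9 mm lies there. Tacks follow one another every 31 mm along the seam. Axes as the workpiece's.
- tack_4 (a point): Tack 5 of 10 on the seam, counted from the plain end: the point on the patch's edge at the patch's top face, 14 mm above the table; a bright weld bead about 17 x 9 mm lies there. Tacks follow one another every 31 mm along the seam. Axes as the workpiece's.
- tack_5 (a point): Tack 6 of 10 on the seam, counted from the plain end: the point on the patch's edge at the patch's top face, 14 mm above the table; a bright weld bead about 17 x 9 mm lies there. Tacks follow one another every 31 mm along the seam. Axes as the workpiece's.
- tack_6 (a point): Tack 7 of 10 on the seam, counted from the plain end: the point on the patch's edge at the patch's top face, 14 mm above the table; a bright weld bead about 17 x 9 mm lies there. Tacks follow one another every 31 mm along the seam. Axes as the workpiece's.
- tack_7 (a point): Tack 8 of 10 on the seam, counted from the plain end: the point on the patch's edge at the patch's top face, 14 mm above the table; a bright weld bead about 17 x 9 mm lies there. Tacks follow one another every 31 mm along the seam. Axes as the workpiece's.
- tack_8 (a point): Tack 9 of 10 on the seam, counted from the plain end: the point on the patch's edge at the patch's top face, 14 mm above the table; a bright weld bead about 17 x 9 mm lies there. Tacks follow one another every 31 mm along the seam. Axes as the workpiece's.
- tack_9 (a point): Tack 10 of 10 on the seam, counted from the plain end (the last, next to the tab): the point on the patch's edge at the patch's top face, 14 mm above the table; a bright weld bead about 17 x 9 mm lies there. Tacks follow one another every 31 mm along the seam. Axes as the workpiece's.

How it is judged:
On the way, in this order (a step that is already met when the one before it is completed fails the run):
1. fingertips low over tack 1 of 10, counted from the plain end (horizontal distance between the grasp point and tack_0 below 0.012 m and z of the grasp point in the frame of tack_0 below 0.046 m), for 0.1 s.
2. fingertips low over tack 2 of 10, counted from the plain end (horizontal distance between the grasp point and tack_1 below 0.012 m and z of the grasp point in the frame of tack_1 below 0.046 m), for 0.1 s.
3. fingertips low over tack 3 of 10, counted from the plain end (horizontal distance between the grasp point and tack_2 below 0.012 m and z of the grasp point in the frame of tack_2 below 0.046 m), for 0.1 s.
4. fingertips low over tack 4 of 10, counted from the plain end (horizontal distance between the grasp point and tack_3 below 0.012 m and z of the grasp point in the frame of tack_3 below 0.046 m), for 0.1 s.
5. fingertips low over tack 5 of 10, counted from the plain end (horizontal distance between the grasp point and tack_4 below 0.012 m and z of the grasp point in the frame of tack_4 below 0.046 m), for 0.1 s.
6. fingertips low over tack 6 of 10, counted from the plain end (horizontal distance between the grasp point and tack_5 below 0.012 m and z of the grasp point in the frame of tack_5 below 0.046 m), for 0.1 s.
7. fingertips low over tack 7 of 10, counted from the plain end (horizontal distance between the grasp point and tack_6 below 0.012 m and z of the grasp point in the frame of tack_6 below 0.046 m), for 0.1 s.
8. fingertips low over tack 8 of 10, counted from the plain end (horizontal distance between the grasp point and tack_7 below 0.012 m and z of the grasp point in the frame of tack_7 below 0.046 m), for 0.1 s.
9. fingertips low over tack 9 of 10, counted from the plain end (horizontal distance between the grasp point and tack_8 below 0.012 m and z of the grasp point in the frame of tack_8 below 0.046 m), for 0.1 s.
10. fingertips low over tack 10 of 10, counted from the plain end (horizontal distance between the grasp point and tack_9 below 0.012 m and z of the grasp point in the frame of tack_9 below 0.046 m), for 0.1 s.
At the end, for the whole second after the job is handed in: The fingertips passed each of the ten tacks in order, within 12 mm sideways and no more than about 25 mm above the patch's top, and now stay over the run-off tab, within 15 mm of its middle sideways and no more than about 30 mm above it; every loose thing lies within 5 mm of where it was (horizontal distance between the grasp point and tab_centre below 0.015 m and z of the grasp point in the frame of tab_centre below 0.052 m and distance of each of workpiece, straight_piece, nut, pipe, nozzle from where it was at the start of the episode below 0.005 m and linear speed of workpiece below 0.01 m/s); the robot touches nothing.
It fails at once if the robot touches or moves the patched workpiece (distance of workpiece from where it was at the start of the episode above 0.005 m or contact force between any of the fingers, the arm and workpiece above 0.5 N).
It fails at once if the robot touches or moves the straight lap piece (distance of straight_piece from where it was at the start of the episode above 0.005 m or contact force between any of the fingers, the arm and straight_piece above 0.5 N).
It fails at once if the robot touches or moves the nut (distance of nut from where it was at the start of the episode above 0.005 m or contact force between any of the fingers, the arm and nut above 0.5 N).
It fails at once if the robot touches or moves the pipe offcut (distance of pipe from where it was at the start of the episode above 0.005 m or contact force between any of the fingers, the arm and pipe above 0.5 N).
It fails at once if the robot touches or moves the gas nozzle (distance of nozzle from where it was at the start of the episode above 0.005 m or contact force between any of the fingers, the arm and nozzle above 0.5 N).
It also fails if it takes over 42 s, if anything falls off the work surface, if the arm or the gripper's body presses on something with over 40 N, if the wrist force passes 120 N, or if a joint passes its speed limit or range.

ROBOT

A 6-joint arm with a two-finger parallel gripper is mounted at the origin on a cart in front of the work surface, level with it; the furniture and walls round the work are solid. World frame = base frame: x ahead of the robot, y to its left, z up, the work surface at z = 0. Lengths are in m, angles in rad, forces in N, time in s.
With the tool pointing down it reaches from about 0.35 to 1 m from the base axis. Payload 7.1 kg.
Tool frame: the origin (TCP) lies midway between the tips of the shut fingers; the grasp point (between the pads) lies 19 mm behind it (ctrl.pinch_z is the distance from the TCP to the grasp point, in m); z points along the fingers, x is the direction in which the jaws open and shut, and the axes are right-handed (so a half turn about z gives the same grasp; the last joint's range is limited). The gripper opens to 85 mm and grips with 20 to 120 N. Pads are 22 mm wide; open, the fingers measure 114 mm over their backs; the gripper's body (76 mm by 85 mm) begins 54 mm behind the grasp point. The pads swing forward as they close: fully open they stand 13 mm farther back than shut.
Start: joints at [-1.219, 0.423, 1.63, -0, 1.089, -0.019], TCP at [0.226, -0.582, 0.196] pointing down, gripper open.
Joint ranges: [-3, 3], [-0.9, 2.11], [0.09, 2.58], [-1.31, 4.45], [0.11, 2.69], [-2.54, 2.54]. Speed limits (rad/s): [2.39, 2.39, 3.01, 3.14, 3.14, 3.14].

INTERFACE

Orientations are given as a rotation vector (axis times angle).
In Python, from workcell import ctrl, viewer gives the robot as it stands.
- The arm moves only by the shell command python3 -m jog 'ROWS' [FORCE]. ROWS is JSON, one flat list of numbers, 7 for each row, row after row: the turn, a rotation vector about the tool's x, y, z in degrees, then the shift along the tool's x, y, z in cm, then the finger opening in cm, from 0 to 8.54. A call has 1 to 10 rows; each row is the pose to reach, as a shift and turn from the pose commanded when the call began, along the tool's axes at that moment; what a row does not reach only later rows make up. A row lasts 1/8 s, in which the tool goes at most 62.5 mm and 10.7 degrees, less where a joint would pass 70% of its speed; a pose out of reach is approached as far as the arm can. A call with a gripper value outside its range is refused whole. The fingers move at their own pace and stop on an object; FORCE is the grip in N (left out, the last holds). Time passes only in rows, so rows that repeat a pose let the fingers close. It gives the time, the measured TCP pose, the force and the opening at its end, in the units of the state.
- ctrl.read_state(): the state, without advancing time (a new reading comes with each control period).
- viewer.capture(name): name is "scene" or "side" or "wrist"; returns (picture, depth): 420x560x3 uint8, blue, green, red; 420x560 float32, m along the optical axis (not along the pixel's ray), 0 where there is no reading.
- viewer.camera_model(name): a dict with "K" (3x3 intrinsics, pixels), "rvec" (rotation vector, rad) and "tvec" (3), from world to camera coordinates, as OpenCV has them; the wrist camera has in their place "mount" (4x4, takes a point from camera to tool coordinates, whose origin is the TCP and whose axes are the tool frame's). Camera axes: x right, y down, z forward; pixel columns grow to the right and rows downward; lengths in m; the calibration is good to about 2 mm. A picture is of the moment at which its call begins: read the wrist's pose just before it. camera_model takes no time and is no camera call.
- ctrl.job_done(): hands the job in, once; it reports no verdict.
The state is a dict: "time_s": time; "joints": joint angles; "dq": joint speeds; "tau": joint torques, N m; "tcp_pos": TCP position; "eef_rot": TCP orientation; "contact_force": force on the tool from outside, world axes, zero at the start; "torque": the same for the moment, N m; "grip_width": finger opening in m.
Only numpy, scipy, OpenCV 4.12 (cv2) and the standard library are available. Lean on these libraries where they do the work, as an engineer would, in place of code of your own. Each camera call takes 0.05 s, during which the arm holds its last target. There are 200 camera calls.

## Working session

There is one attempt and no reset: what is moved stays moved. The work goes in short steps, Python scripts to look and compute and a shell command to move; the robot and the scene stay as the last step left them, time stands still between calls to the robot, and variables do not carry over. Pictures are saved under pics/ and viewed, about 8 in all and at most 12, crops included, and the job is handed in when it is done.

```bash
mkdir -p pics; python3 - <<'E'
from workcell import ctrl, viewer
import cv2, numpy as np
s=ctrl.read_state(); print(s['time_s'],s['tcp_pos'],s['eef_rot'],s['grip_width'],ctrl.pinch_z)
for n in ['scene','side']:
    p,d=viewer.capture(n); cv2.imwrite(f'pics/{n}0.png',p); np.savez(f'{n}0.npz',p=p,d=d)
    m=viewer.camera_model(n); R=cv2.Rodrigues(np.array(m['rvec'],float))[0]; print(n,m['K'],-R.T@np.ravel(m['tvec']),R[2])
E
```

```text
0.0 [ 0.22628593 -0.58194852  0.19495095] [-2.59213056e+00  1.77336310e+00  1.98191201e-03] 0.08535304028469305 0.0187
scene [[408.26517929   0.         279.24074731]
 [  0.         408.26517929 212.30311054]
 [  0.           0.           1.        ]] [ 1.08545837 -0.43324604  0.53881887] [-0.67177681  0.47797017 -0.56591558]
side [[464.16930019   0.         280.56292072]
 [  0.         464.16930019 208.97701121]
 [  0.           0.           1.        ]] [0.48893259 0.47081856 0.85721463] [ 0.04319048 -0.50168359 -0.86397231]
```

View pics/scene0.png

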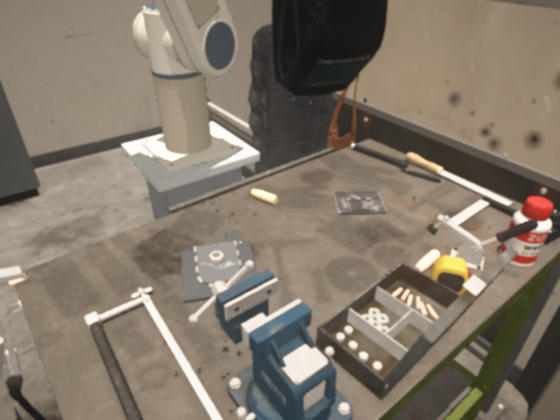

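View pics/side0.png

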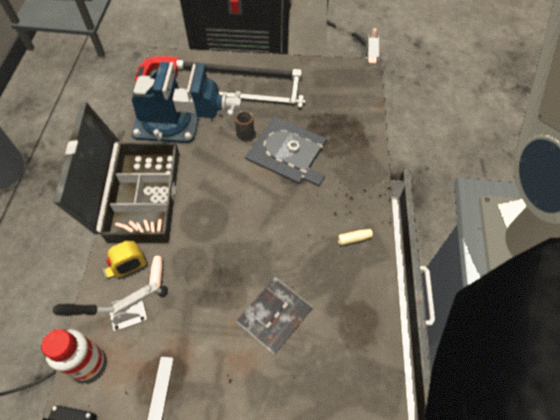

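The side view shows the workpiece at about (287,150), its nut at (293,145), the pipe at (245,125) and the tab at (312,176). The nozzle is at (355,237), the straight piece at (275,313), and the vise handle is close behind. I'll enlarge the workpiece area and get depths.

```bash
cat > h.py <<'E'
from workcell import ctrl, viewer
import cv2, numpy as np
from scipy.spatial.transform import Rotation as Ro
def pose(n):
    "camera->world 4x4, K"
    m=viewer.camera_model(n); K=np.array(m['K'],float); T=np.eye(4)
    if 'mount' in m:
        s=ctrl.read_state(); T[:3,:3]=Ro.from_rotvec(s['eef_rot']).as_matrix(); T[:3,3]=s['tcp_pos']
        return T@np.array(m['mount'],float),K
    R=cv2.Rodrigues(np.array(m['rvec'],float))[0]; T[:3,:3]=R.T; T[:3,3]=-R.T@np.ravel(m['tvec']); return T,K
def ray(T,K,uv,z):
    uv=np.atleast_2d(uv).astype(float); d=np.c_[(uv-K[:2,2])/K[0,0],np.ones(len(uv))]@T[:3,:3].T
    return T[:3,3]+d*((z-T[2,3])/d[:,2])[:,None]
def cloud(T,K,d):
    v,u=np.indices(d.shape); c=np.stack([(u-K[0,2])/K[0,0]*d,(v-K[1,2])/K[1,1]*d,d],-1); return c@T[:3,:3].T+T[:3,3]
E
python3 - <<'E'
from h import *
f=np.load('side0.npz'); T,K=pose('side')
for n,uv,z in [('nut',(293,145),.027),('pipe',(245,118),.056),('tab',(312,176),.008),('nozzle',(355,237),.01),('straight',(275,313),.006)]: print(n,ray(T,K,uv,z).round(3))
P=cloud(T,K,f['d'])
for uv in [(200,80),(230,100),(265,98),(301,103),(298,75),(240,72),(320,130),(285,150)]: print(uv,P[uv[1],uv[0]].round(3))
c=f['p'][50:200,180:340]; cv2.imwrite('pics/c1.png',cv2.resize(c,None,fx=4,fy=4,interpolation=cv2.INTER_CUBIC))
m=viewer.camera_model('wrist'); print(np.array(m['K']),np.array(m['mount']).round(4))
print(Ro.from_rotvec(ctrl.read_state()['eef_rot']).as_matrix().round(3))
E
```

```text
nut [[ 0.521 -0.18   0.027]]
pipe [[ 0.634 -0.221  0.056]]
tab [[ 0.471 -0.114  0.008]]
nozzle [[0.373 0.027 0.01 ]]
straight [[0.517 0.202 0.006]]
(200, 80) [ 0.725 -0.228  0.153]
(230, 100) [ 0.669 -0.239  0.09 ]
(265, 98) [ 0.603 -0.33   0.01 ]
(301, 103) [ 0.514 -0.323  0.011]
(298, 75) [ 0.53  -0.41   0.017]
(240, 72) [ 0.678 -0.414  0.006]
(320, 130) [ 0.462 -0.252  0.002]
(285, 150) [ 0.538 -0.174  0.014]
[[340.57091694   0.         273.98824722]
 [  0.         340.57091694 206.36759612]
 [  0.           0.           1.        ]] [[ 1.000e+00  9.000e-04  1.000e-04  6.000e-04]
 [-9.000e-04  9.591e-01  2.832e-01 -7.030e-02]
 [ 2.000e-04 -2.832e-01  9.591e-01 -1.789e-01]
 [ 0.000e+00  0.000e+00  0.000e+00  1.000e+00]]
[[ 0.362 -0.932 -0.   ]
 [-0.932 -0.362  0.001]
 [-0.001 -0.    -1.   ]]
```

View pics/c1.png

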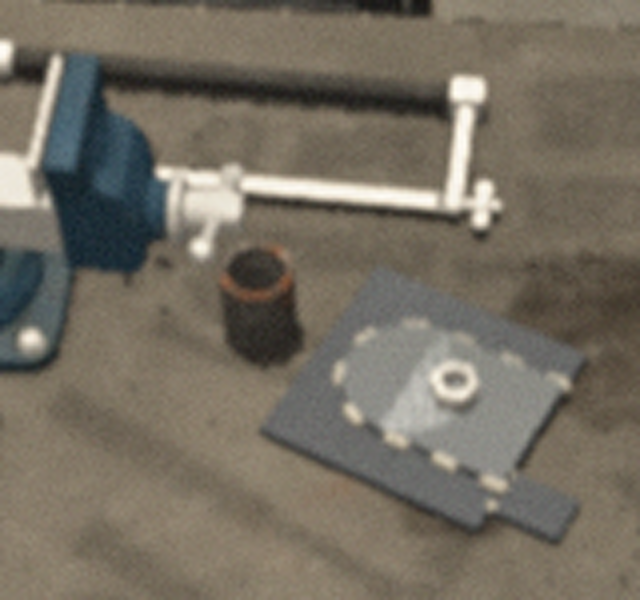

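The enlarged crop is clear. Tack 1 is at crop (567,383), the beads run round the nose on the left at (340,372), the last tack is at (493,483) and the tab is at (540,508). The vise spindle stands behind the pipe. Next I'll fit the beads and check the vise heights.

```bash
cat >> h.py <<'E'
def model(p):
    "10 tacks + tab middle, world xy, p=(nose centre x,y,theta)"
    L=(279-np.pi*40)/2; out=[]
    for i in range(10):
        s=i*31-L
        if s<0: q=(s,-40)
        elif s<np.pi*40: a=s/40-np.pi/2; q=(40*np.cos(a),40*np.sin(a))
        else: q=(-(s-np.pi*40),40)
        out.append(q)
    out.append((-L-30,40)); c,s=np.cos(p[2]),np.sin(p[2])
    return np.array(out)@np.array([[c,s],[-s,c]])+p[:2]
def fit(X,p0):
    "X: measured bead points; nearest-tack least squares"
    from scipy.optimize import least_squares
    from scipy.spatial import cKDTree
    f=lambda p: cKDTree(model(p)[:10]).query(X)[0]
    r=least_squares(lambda p: f(p),p0,loss='soft_l1',f_scale=.003,diff_step=1e-4); return r.x,f(r.x)
E
python3 - <<'E'
from h import *
f=np.load('side0.npz'); T,K=pose('side')
uv=np.array([(567,383),(512,358),(463,340),(414,322),(365,336),(340,372),(352,413),(397,439),(446,461),(493,483)])/4.+[180,50]
X=ray(T,K,uv-.4,.015)[:,:2]; print(X.round(3).tolist())
p,e=fit(X,[.545,-.18,-.5]); print(p,(e*1000).round(1)); print(model(p).round(3).tolist())
P=cloud(T,K,f['d']).reshape(-1,3)
sel=(P[:,2]>.06)&(P[:,0]>.3)&(P[:,0]<.72)&(P[:,1]<-.05)&(P[:,1]>-.45)
Q=P[sel]; 
for lo in np.arange(.56,.72,.02):
    q=Q[(Q[:,0]>=lo)&(Q[:,0]<lo+.02)]
    if len(q): print(round(lo,2),len(q),'y',q[:,1].min().round(3),q[:,1].max().round(3),'z',q[:,2].min().round(3),q[:,2].max().round(3))
E
```

```text
[[0.457, -0.196], [0.489, -0.211], [0.519, -0.221], [0.548, -0.23], [0.575, -0.217], [0.586, -0.189], [0.576, -0.161], [0.549, -0.146], [0.52, -0.134], [0.493, -0.122]]
[-21.51658365  14.40765523   6.06573878] [13629.3 13594.6 13565.2 13535.6 13522.1 13530.1 13555.3 13586.1 13616.1
 13644.9]
[[-105.009, -8.11], [-74.739, -14.798], [-44.469, -21.486], [-13.929, -24.866], [11.385, -8.341], [17.906, 21.177], [1.911, 46.829], [-27.21, 56.63], [-57.48, 63.318], [-87.75, 70.006], [-117.043, 76.478]]
0.6 1 y -0.225 -0.225 z 0.06 0.06
0.64 110 y -0.293 -0.182 z 0.061 0.113
0.66 134 y -0.293 -0.183 z 0.06 0.114
0.68 190 y -0.264 -0.209 z 0.067 0.109
0.7 410 y -0.272 -0.208 z 0.06 0.136
```

```bash
python3 -m jog '[0,0,-5,-3.15,-4.68,-0.35,0, 0,0,-10,-6.3,-9.36,-0.7,0, 0,0,-15,-9.45,-14.04,-1.05,0, 0,0,-20,-12.6,-18.72,-1.4,0, 0,0,-25,-15.75,-23.4,-1.75,0, 0,0,-30,-18.9,-28.08,-2.1,0, 0,0,-35,-22.05,-32.76,-2.45,0, 0,0,-40,-25.2,-37.44,-2.8,0, 0,0,-45,-28.35,-42.12,-3.15,0, 0,0,-49,-31.5,-46.8,-3.5,0]'
python3 -m jog '[0,0,0,0,0,0,0, 0,0,0,0,0,0,0]'
python3 - <<'E'
from h import *
T,K=pose('wrist'); p,d=viewer.capture('wrist'); np.savez('w1.npz',p=p,d=d,T=T,K=K)
cv2.imwrite('pics/w1.png',p); s=ctrl.read_state(); print(s['time_s'],s['tcp_pos'],s['joints'],s['grip_width']); print(Ro.from_rotvec(s['eef_rot']).as_matrix().round(3))
E
```

```text
time_s: 1.35
tcp_pos: [0.5492, -0.1176, 0.2306]
eef_rot: [3.096, -0.535, -0.001]
contact_force: [0.6, -0.3, 0.4]
grip_width: 0.0001
time_s: 1.6
tcp_pos: [0.548, -0.1192, 0.2302]
eef_rot: [3.095, -0.538, -0.002]
contact_force: [0.0, -1.0, -0.5]
grip_width: 0.0001
1.65 [ 0.54773758 -0.1197488   0.23027096] [-2.36304393e-01  2.90194780e-01  1.74152798e+00 -2.96323878e-04
  1.11105928e+00  1.09281401e-01] -0.0002789782647826664
[[ 0.941 -0.339 -0.001]
 [-0.339 -0.941  0.   ]
 [-0.001  0.    -1.   ]]
```

View pics/w1.png

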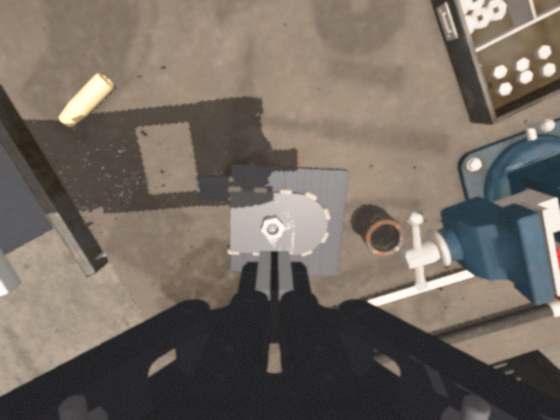

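The wrist view shows the workpiece at (290,220). Tack 1 is at about (236,253), the nose beads are near (325,215), and the last tacks are at about (235,190) beside the tab at (213,185). The pipe is at (383,232) and the vise spindle at (425,250). The fingers hide the lower beads.

```bash
cat >> h.py <<'E'
def fit_ord(X,idx):
    "rigid 2D fit of ordered tacks"
    M=model([0,0,0])[idx]; mc,xc=M.mean(0),X.mean(0); A=(M-mc).T@(X-xc)
    th=np.arctan2(A[0,1]-A[1,0],A[0,0]+A[1,1]); c,s=np.cos(th),np.sin(th)
    t=xc-mc@np.array([[c,s],[-s,c]]); p=np.r_[t,th]; return p,np.linalg.norm(model(p)[idx]-X,axis=1)
E
sed -i 's/L=(279-np.pi\*40)\/2; out/L=(.279-np.pi*.04)\/2; out/; s/s=i\*31-L/s=i*.031-L/; s/q=(s,-40)/q=(s,-.04)/; s/s<np.pi\*40: a=s\/40-np.pi\/2; q=(40\*np.cos(a),40\*np.sin(a))/s<np.pi*.04: a=s\/.04-np.pi\/2; q=(.04*np.cos(a),.04*np.sin(a))/; s/q=(-(s-np.pi\*40),40)/q=(-(s-np.pi*.04),.04)/; s/out.append((-L-30,40))/out.append((-L-.03,.04))/' h.py
python3 - <<'E'
from h import *
T,K=pose('side')
uv=np.array([(567,383),(512,358),(463,340),(414,322),(365,336),(340,372),(352,413),(397,439),(446,461),(493,483)])/4.+[180,50]
X=ray(T,K,uv-.4,.015)[:,:2]; p,e=fit_ord(X,np.arange(10)); print('side',p.round(4),(e*1000).round(1)); print(model(p).round(4).tolist())
f=np.load('w1.npz'); T,K=f['T'],f['K']; g=f['p']
hsv=cv2.cvtColor(g,cv2.COLOR_BGR2HSV); m=((g.min(2)>125)|((g[...,2]>140)&(g[...,2].astype(int)-g[...,0]>15))).astype(np.uint8); m[:,:225]=0;m[:,345:]=0;m[:160]=0;m[285:]=0
n,l,st,c=cv2.connectedComponentsWithStats(m)
for i in range(1,n):
    if st[i,4]>6: print(c[i].round(1),st[i,4],ray(T,K,c[i],.015)[0,:2].round(4))
# expected pixels
def proj(P): q=(P-T[:3,3])@T[:3,:3]; return q[:,:2]/q[:,2:]*K[0,0]+K[:2,2]
print(proj(np.c_[model(p),np.r_[np.full(10,.015),.008]]).round(1).tolist())
P=cloud(T,K,f['d'])
for n,uv in [('piperim',(383,220)),('spindle',(428,252)),('ball',(417,218)),('bar',(420,285)),('whiteend',(410,258))]: print(n,P[uv[1],uv[0]].round(3))
cv2.imwrite('pics/w1c.png',cv2.resize(g[150:300,190:460],None,fx=2.9,fy=2.9,interpolation=cv2.INTER_CUBIC))
E
```

```text
side [ 0.5468 -0.189  -0.3932] [4.  2.2 0.7 1.7 0.5 0.5 0.8 0.9 0.7 1.7]
[[0.4606, -0.1966], [0.4892, -0.2085], [0.5179, -0.2204], [0.5474, -0.229], [0.5752, -0.2172], [0.5868, -0.1893], [0.5755, -0.1612], [0.5485, -0.1465], [0.5199, -0.1346], [0.4913, -0.1227], [0.4636, -0.1112]]
[322.2 163.4] 360 [ 0.6019 -0.132 ]
[293.7 222.1] 9442 [ 0.5474 -0.1893]
[230.2 275.2] 9 [ 0.4475 -0.2302]
[[230.0, 249.3], [254.7, 250.5], [279.4, 251.6], [303.8, 250.3], [322.2, 235.0], [324.4, 211.8], [308.4, 193.7], [283.0, 189.8], [257.0, 188.5], [230.9, 187.2], [206.7, 184.7]]
piperim [ 0.643 -0.205  0.057]
spindle [ 0.67  -0.239  0.091]
ball [ 0.661 -0.19   0.113]
bar [ 0.662 -0.294  0.061]
whiteend [ 0.651 -0.239  0.092]
```

View pics/w1c.png

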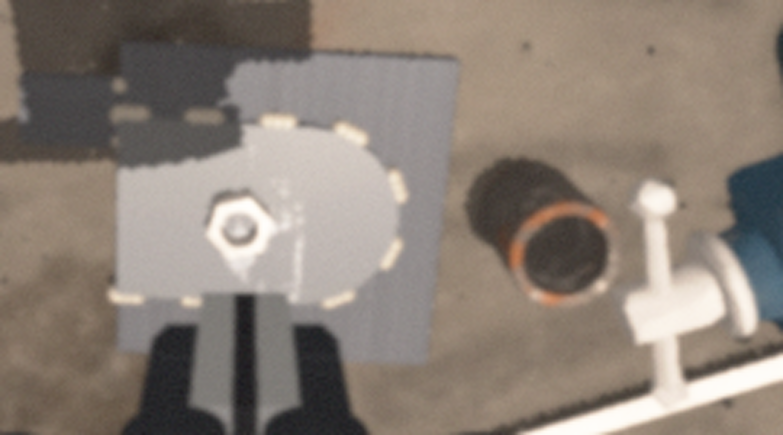

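```bash
python3 - <<'E'
from h import *
f=np.load('w1.npz'); T,K=f['T'],f['K']
uv=np.array([(127,298),(338,299),(393,253),(399,185),(352,133),(278,121),(205,116),(131,113)])/2.9+[190,150]-.3
idx=np.array([0,3,4,5,6,7,8,9])
X=ray(T,K,uv,.014)[:,:2]; p,e=fit_ord(X,idx); print(p.round(4),(e*1000).round(1))
pm=(p+[.5468,-.189,-.3932])/2; W=model(pm); print(pm.round(4),W.round(4).tolist())
print((X-model(p)[idx]).round(4).tolist())
D=np.linalg.norm(X[1:]-X[:-1],axis=1);print(D.round(4), np.linalg.norm(X[0]-X[7]),np.linalg.norm(X[0]-X[1]))
s=ctrl.read_state(); R=Ro.from_rotvec(s['eef_rot']).as_matrix()
P=np.c_[W,np.r_[np.full(10,.026),.026]]; print(((P-s['tcp_pos'])@R*100).round(1).tolist())
q=cloud(T,K,f['d']); q=q[(q[...,2]>.07)&(q[...,0]>.55)&(q[...,0]<.67)&(q[...,1]>-.3)]; print(len(q),q.min(0).round(3),q.max(0).round(3))
E
```

```text
[ 0.5494 -0.193  -0.3922] [1.8 1.2 0.3 0.2 0.4 0.8 1.2 1.2]
[ 0.5481 -0.191  -0.3927] [[0.462, -0.1986], [0.4906, -0.2105], [0.5192, -0.2223], [0.5487, -0.231], [0.5765, -0.2191], [0.5881, -0.1912], [0.5768, -0.1631], [0.5498, -0.1484], [0.5212, -0.1365], [0.4926, -0.1247], [0.4649, -0.1132]]
[[-0.0003, -0.0018], [-0.0009, -0.0008], [0.0002, -0.0002], [0.0001, 0.0002], [-0.0003, 0.0003], [-0.0004, 0.0007], [0.0006, 0.001], [0.0011, 0.0006]]
[0.0917 0.0314 0.0306 0.0304 0.0311 0.0301 0.0304] 0.08271635974453348 0.09172907689872525
[[-5.4, 10.3, 20.4], [-2.3, 10.5, 20.4], [0.8, 10.6, 20.4], [3.9, 10.4, 20.4], [6.1, 8.4, 20.4], [6.2, 5.3, 20.4], [4.2, 3.1, 20.4], [1.2, 2.6, 20.4], [-1.9, 2.5, 20.4], [-5.0, 2.3, 20.4], [-8.0, 2.2, 20.4]]
26508 [ 0.55  -0.275  0.07 ] [ 0.67  -0.052  0.409]
```

Both views agree to about 5 mm, and each fit leaves residuals of 4 mm or less, so I'll use the mean of the two. The vise ball stands at (0.661, -0.190, 0.113), near the nose. I'll turn the gripper's narrow side towards it, which puts the camera on the robot's side, and tilt back 10°.

```bash
python3 -m jog '[0,0,-10.5,-0.5,1,0.8,0, 0,0,-21,-1.1,2.1,1.6,0, 0,0,-31.5,-1.6,3.1,2.4,0, 0,0,-42,-2.2,4.1,3.2,0, 0,0,-52.5,-2.7,5.2,4,0, 0,0,-63,-3.2,6.2,4.8,0, 0,0,-73.5,-3.8,7.2,5.6,0, 0,0,-84,-4.3,8.2,6.4,0, 0,0,-94.5,-4.9,9.3,7.2,0, 0,0,-105,-5.4,10.3,8,0]'
python3 -m jog '[-5,0,0,0,0,0,0, -10,0,0,0,0,0,0, -10,0,0,0,0,0,0, -10,0,0,0,0,0,0]'
python3 - <<'E'
from h import *
s=ctrl.read_state(); R=Ro.from_rotvec(s['eef_rot']).as_matrix(); print(s['joints'],R.round(3).tolist())
p,d=viewer.capture('side'); cv2.imwrite('pics/s2.png',p)
g=s['tcp_pos']-R[:,2]*.0187; print(s['tcp_pos'],g)
W=np.c_[model([.5481,-.1910,-.3927]),np.full(11,.026)]; W[:,0]+=.002
print(((W-s['tcp_pos'])@R*100).round(2).tolist())
E
```

```text
time_s: 2.9
tcp_pos: [0.4614, -0.1994, 0.1504]
eef_rot: [-2.308, -2.131, 0.001]
contact_force: [-0.1, 0.1, -0.4]
grip_width: -0.0003
time_s: 3.4
tcp_pos: [0.463, -0.199, 0.1511]
eef_rot: [2.215, 2.035, 0.177]
contact_force: [1.2, -0.1, -0.8]
grip_width: -0.0001
[-0.4731102   0.24001291  2.04671306  0.10199018  0.69600877 -2.03248376] [[0.084, 0.981, 0.173], [0.996, -0.083, -0.015], [-0.0, 0.173, -0.985]]
[ 0.46302651 -0.19896355  0.15112149] [ 0.45980066 -0.19868363  0.16953902]
[[0.05, -2.08, 12.34], [-0.89, 0.83, 12.85], [-1.83, 3.74, 13.36], [-2.45, 6.71, 13.88], [-1.03, 9.34, 14.35], [1.85, 10.24, 14.5], [4.55, 8.9, 14.27], [5.79, 6.13, 13.78], [6.73, 3.22, 13.27], [7.67, 0.31, 12.76], [8.58, -2.5, 12.26]]
```

View pics/s2.png

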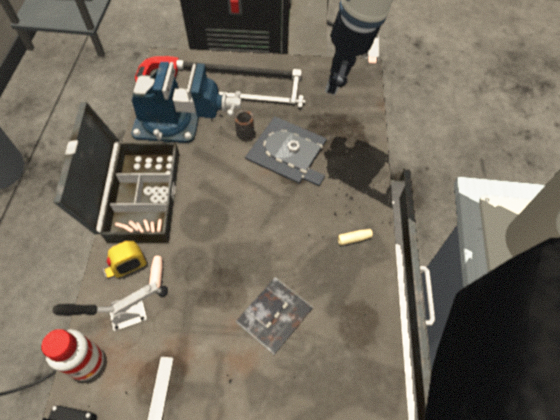

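The fingertip is visible at about (333,90), near the plain end and high up. I'll lower it to about 50 mm and check its position against tack 1.

```bash
python3 -m jog '[0,0,0,0,-0.4,2.5,0, 0,0,0,0,-0.8,5,0, 0,0,0,0,-1.2,7.5,0, 0,0,0,0.05,-1.66,9.98,0, 0,0,0,0.05,-1.66,9.98,0, 0,0,0,0.05,-1.66,9.98,0]'
python3 - <<'E'
from h import *
s=ctrl.read_state(); R=Ro.from_rotvec(s['eef_rot']).as_matrix()
T,K=pose('side');p,d=viewer.capture('side'); 
a,b=[viewer.capture(n)[0] for n in ['scene','wrist']]
q=(np.array([s['tcp_pos']])-T[:3,3])@T[:3,:3]; print('tcp px',q[:,:2]/q[:,2:]*K[0,0]+K[:2,2])
c=cv2.resize(p[80:190,230:370],(700,550),interpolation=cv2.INTER_CUBIC)
cv2.imwrite('pics/s3.png',c)
cv2.imwrite('pics/x3.png',cv2.resize(np.hstack([cv2.resize(a[180:330,150:350],(560,420)),b]),(800,300)))
W=np.c_[model([.5481,-.1910,-.3927]),np.full(11,.026)]; W[:,0]+=.002
print(s['tcp_pos'],((W-s['tcp_pos'])@R*100).round(2).tolist())
E
```

```text
time_s: 4.2
tcp_pos: [0.4647, -0.1979, 0.0501]
eef_rot: [2.213, 2.037, 0.178]
contact_force: [0.0, 0.5, -0.8]
grip_width: 0.0004
tcp px [[319.18905841 134.66227783]]
[ 0.46470038 -0.19787031  0.05008411] [[-0.08, -0.49, 2.36], [-1.03, 2.42, 2.87], [-1.97, 5.33, 3.39], [-2.59, 8.29, 3.91], [-1.18, 10.92, 4.38], [1.7, 11.83, 4.54], [4.4, 10.5, 4.3], [5.65, 7.73, 3.81], [6.59, 4.82, 3.3], [7.54, 1.92, 2.78], [8.45, -0.9, 2.29]]
```

View pics/s3.png

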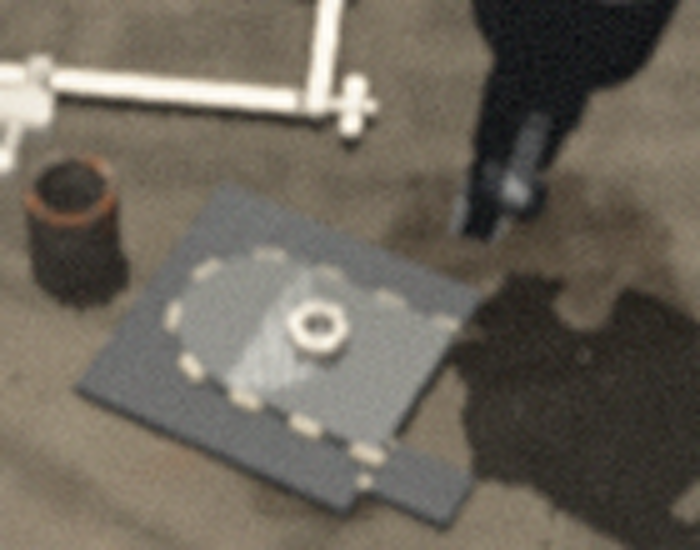

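View pics/x3.png

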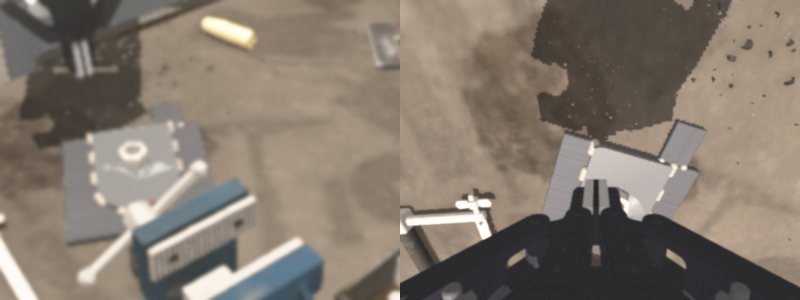

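The crop shows the tip at about (478,240), where I expected (446,273). That's too far off to ignore, so I'll locate the tip in 3D from depth.

```bash
python3 - <<'E'
from h import *
s=ctrl.read_state(); R=Ro.from_rotvec(s['eef_rot']).as_matrix(); t=s['tcp_pos']; print(t)
for n in ['side','scene','wrist']:
    T,K=pose(n); p,d=viewer.capture(n); C=cloud(T,K,d); L=(C-t)@R
    m=(d>0)&(np.abs(L[...,0])<.04)&(np.abs(L[...,1])<.04)&(L[...,2]<.012)&(L[...,2]>-.07)
    for a in np.arange(-.07,.012,.008):
        k=m&(L[...,2]>=a)&(L[...,2]<a+.008); q=L[k]
        if len(q): print(n,round(a,3),len(q),'x',np.percentile(q[:,0],[2,98]).round(4),'y',np.percentile(q[:,1],[2,98]).round(4))
    k=np.unravel_index(np.argmax(np.where(m,L[...,2],-1)),m.shape); print('tip px',k[::-1],'tool',L[k].round(4))
    q=np.linalg.inv(T)@np.r_[t,1]; print('tcp px',(q[:2]/q[2]*K[0,0]+K[:2,2]).round(1))
    if n=='wrist': np.savez('w3.npz',p=p,d=d,T=T,K=K)
    if n=='scene': cv2.imwrite('pics/sc4.png',cv2.resize(p[180:300,170:310],(700,600),interpolation=cv2.INTER_CUBIC)); np.savez('sc4.npz',p=p,d=d)
E
```

```text
[ 0.46480061 -0.19798748  0.05060381]
side -0.07 5 x [-0.0017  0.0141] y [-0.0085  0.0093]
side -0.062 24 x [-0.0025  0.0141] y [-0.0106  0.0091]
side -0.054 30 x [0.0011 0.0145] y [-0.0121  0.0091]
side -0.046 11 x [0.0025 0.0122] y [-0.012   0.0092]
side -0.038 5 x [0.004  0.0057] y [-0.0102  0.0071]
tip px (np.int64(325), np.int64(127)) tool [ 0.0041 -0.0047 -0.0339]
tcp px [319.2 134.5]
scene -0.07 62 x [-0.0135  0.0136] y [-0.0005  0.0134]
scene -0.062 62 x [-0.0136  0.0129] y [-0.0046  0.0137]
scene -0.054 63 x [-0.0134  0.0129] y [-0.003   0.0142]
scene -0.046 44 x [-0.0132  0.0117] y [0.0031 0.0136]
scene -0.038 11 x [-0.0063  0.0063] y [0.0034 0.0124]
tip px (np.int64(192), np.int64(218)) tool [-0.0006  0.0083 -0.0341]
tcp px [194.  231.8]
wrist -0.07 622 x [-0.0146  0.0116] y [-0.0132 -0.0081]
wrist -0.062 640 x [-0.0145  0.0118] y [-0.0131 -0.008 ]
wrist -0.054 547 x [-0.0144  0.0115] y [-0.0131 -0.008 ]
wrist -0.046 220 x [-0.013   0.0099] y [-0.0131 -0.0081]
tip px (np.int64(264), np.int64(251)) tool [-0.0057 -0.012  -0.0398]
tcp px [276.1 241.6]
```

View pics/sc4.png

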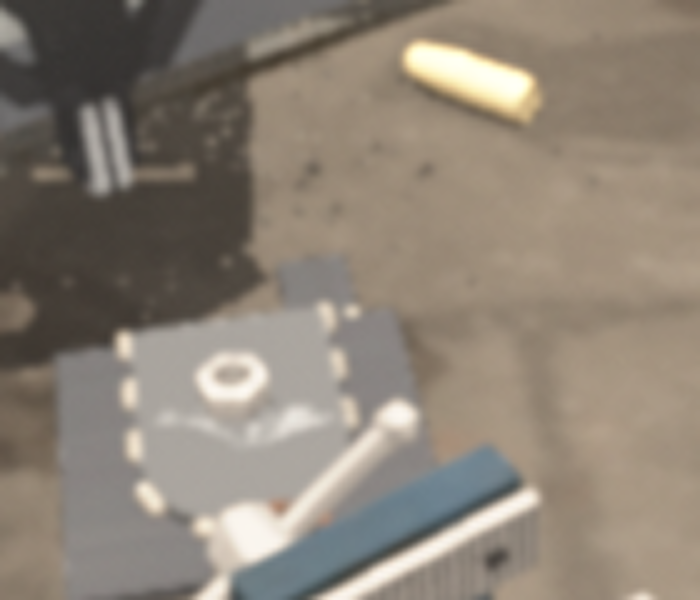

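All three cameras put the visible tip at tool z of about -34 mm or further back, although the pipe rim and patch heights come out correctly. I'll profile the whole gripper to see whether the tool frame or the fingers are out.

```bash
python3 - <<'E'
from h import *
s=ctrl.read_state(); R=Ro.from_rotvec(s['eef_rot']).as_matrix(); t=s['tcp_pos']; print(s['grip_width'],t)
LL=[]
for n in ['side','scene']:
    T,K=pose(n); p,d=viewer.capture(n); L=(cloud(T,K,d)-t)@R
    m=(d>0)&(np.abs(L[...,0])<.09)&(np.abs(L[...,1])<.09)&(L[...,2]<.012)&(L[...,2]>-.25); 
    for a in np.arange(-.2,-.03,.01):
        q=L[m&(L[...,2]>=a)&(L[...,2]<a+.01)]
        if len(q)>2: print(n,round(a,3),len(q),'x',(np.percentile(q[:,0],[3,97])*1000).round(),'y',(np.percentile(q[:,1],[3,97])*1000).round())
    # raw depth around the TCP pixel: is anything there?
    q=np.linalg.inv(T)@np.r_[t,1]; u,v=(q[:2]/q[2]*K[0,0]+K[:2,2]).round().astype(int); print('expected depth',q[2].round(3)); print(d[v-14:v+6:2,u-8:u+12:2].round(3))
    C=cloud(T,K,d); print('table z near', np.median(C[v+20:v+26,u+10:u+20,2]).round(4))
E
```

```text
9.205938923199784e-05 [ 0.46436117 -0.1978115   0.05028801]
side -0.2 177 x [11. 38.] y [-31.  33.]
side -0.19 165 x [ 5. 38.] y [-33.  35.]
side -0.18 153 x [12. 39.] y [-33.  34.]
side -0.17 94 x [ 8. 39.] y [-32.  34.]
side -0.16 50 x [31. 40.] y [-12.   9.]
side -0.15 95 x [13. 43.] y [-19.  17.]
side -0.14 84 x [13. 57.] y [-20.  18.]
side -0.13 120 x [16. 62.] y [-17.  14.]
side -0.12 31 x [ 3. 58.] y [-18.  15.]
side -0.11 47 x [-8. 50.] y [-17.  15.]
side -0.1 21 x [13. 41.] y [-13.  10.]
side -0.09 17 x [ 4. 32.] y [-9. 11.]
side -0.07 12 x [-2. 15.] y [-8.  9.]
side -0.06 31 x [ 0. 14.] y [-11.   9.]
side -0.05 25 x [-1. 14.] y [-11.   9.]
side -0.04 5 x [4. 6.] y [-11.   8.]
expected depth 1.032
[[1.118 1.121 1.117 1.117 1.117 0.985 0.981 0.969 0.944 0.915]
 [1.115 1.111 1.114 1.114 1.112 0.987 0.976 0.974 0.973 0.975]
 [1.114 1.114 1.111 1.11  1.113 0.993 0.984 0.984 0.979 0.979]
 [1.11  1.111 1.107 1.107 0.    1.112 1.106 0.992 0.986 0.995]
 [0.    1.103 1.104 1.105 1.104 1.104 1.106 1.109 1.104 1.104]
 [1.099 1.1   1.102 1.1   1.101 1.104 1.101 1.102 1.103 1.103]
 [1.09
[... 945 characters left out ...]
4 20 x [-7.  9.] y [ 4. 13.]
expected depth 0.806
[[0.935 0.935 0.779 0.784 0.934 0.934 0.934 0.938 0.935 0.937]
 [0.93  0.929 0.933 0.929 0.928 0.929 0.93  0.93  0.927 0.93 ]
 [0.924 0.918 0.922 0.919 0.924 0.922 0.924 0.924 0.92  0.922]
 [0.914 0.916 0.915 0.917 0.917 0.915 0.917 0.916 0.915 0.916]
 [0.909 0.913 0.911 0.911 0.91  0.909 0.91  0.911 0.911 0.912]
 [0.904 0.902 0.905 0.901 0.901 0.905 0.902 0.905 0.905 0.902]
 [0.898 0.896 0.898 0.899 0.899 0.899 0.899 0.897 0.896 0.9  ]
 [0.89  0.889 0.894 0.892 0.893 0.89  0.89  0.894 0.891 0.894]
 [0.884 0.886 0.885 0.883 0.889 0.885 0.887 0.885 0.886 0.885]
 [0.881 0.877 0.881 0.881 0.878 0.879 0.881 0.879 0.881 0.878]]
table z near 0.0128
```

The profile shows the tool ending 34 mm short of the reported TCP, with the gripper body shifted back too. I'll check this against the bare table just robotwards of the plate, lowering slowly and watching the force.

```bash
python3 -m jog '[0,0,0,-0.7,-2.9,-0.5,0, 0,0,0,-1.5,-5.8,-1,0, 0,0,0,-1.5,-6.2,0.9,0, 0,0,0,-1.5,-6.5,2.9,0, 0,0,0,-1.5,-6.6,3.4,0, 0,0,0,-1.5,-6.6,3.4,0]'
python3 -m jog '[0,0,0,0,0,0.1,0, 0,0,0,0,-0.03,0.2,0, 0,0,0,0,-0.05,0.3,0, 0,0,0,0,-0.07,0.4,0, 0,0,0,0,-0.07,0.4,0]'
```

```text
time_s: 5.35
tcp_pos: [0.4038, -0.2075, 0.0046]
eef_rot: [2.214, 2.037, 0.178]
contact_force: [-0.6, 0.5, -0.3]
grip_width: -0.0002
time_s: 5.98
tcp_pos: [0.4038, -0.2076, 0.0005]
eef_rot: [2.213, 2.037, 0.178]
contact_force: [0.5, 1.0, 1.6]
grip_width: 0.0001
```

```bash
python3 -m jog '[0,0,0,0,-0.02,0.1,0, 0,0,0,0,-0.04,0.2,0, 0,0,0,0,-0.04,0.2,0]'; python3 -m jog '[0,0,0,0,-0.02,0.1,0, 0,0,0,0,-0.04,0.2,0, 0,0,0,0,-0.04,0.2,0]'; python3 -m jog '[0,0,0,0,-0.02,0.1,0, 0,0,0,0,-0.04,0.2,0, 0,0,0,0,-0.04,0.2,0]'
```

```text
time_s: 6.35
tcp_pos: [0.4037, -0.2076, -0.0016]
eef_rot: [2.214, 2.037, 0.178]
contact_force: [0.0, 0.1, -0.3]
grip_width: 0.0002
time_s: 6.72
tcp_pos: [0.4036, -0.2076, -0.0036]
eef_rot: [2.214, 2.037, 0.178]
contact_force: [-0.3, -0.1, -0.8]
grip_width: 0.0001
time_s: 7.1
tcp_pos: [0.4036, -0.2076, -0.0057]
eef_rot: [2.214, 2.037, 0.178]
contact_force: [0.0, -0.2, -0.1]
grip_width: 0.0004
```

There's no contact even below the reported table level, so the tips really do end well short of the reported TCP. I'll probe gently to get the offset.

```bash
python3 -m jog '[0,0,0,0,-0.09,0.5,0, 0,0,0,0,-0.18,1,0, 0,0,0,0,-0.28,1.6,0, 0,0,0,0,-0.35,2,0, 0,0,0,0,-0.35,2,0]'; python3 -m jog '[0,0,0,0,-0.02,0.1,0, 0,0,0,0,-0.04,0.2,0, 0,0,0,0,-0.05,0.3,0, 0,0,0,0,-0.05,0.3,0]'
python3 - <<'E'
from h import *
s=ctrl.read_state(); R=Ro.from_rotvec(s['eef_rot']).as_matrix(); print(s['tcp_pos'])
T,K=pose('side'); p,d=viewer.capture('side'); C=cloud(T,K,d); L=(C-s['tcp_pos'])@R
m=(np.abs(L[...,0])<.018)&(np.abs(L[...,1])<.02)&(C[...,2]>.004)&(d>0); print('side lowest z near tip',np.sort(C[m][:,2])[:12].round(4))
cv2.imwrite('pics/s5.png',cv2.resize(p[70:190,230:390],(800,600),interpolation=cv2.INTER_CUBIC))
E
```

```text
time_s: 7.72
tcp_pos: [0.4034, -0.2074, -0.0263]
eef_rot: [2.214, 2.037, 0.178]
contact_force: [0.8, 1.2, 0.9]
grip_width: 0.0001
time_s: 8.22
tcp_pos: [0.4037, -0.2076, -0.0289]
eef_rot: [2.213, 2.037, 0.178]
contact_force: [0.3, 0.0, 0.5]
grip_width: -0.0004
[ 0.40373521 -0.20763154 -0.02890583]
side lowest z near tip [0.0041 0.005  0.0072 0.0092 0.0097 0.0123 0.0124 0.0125 0.0138 0.0144
 0.0146 0.016 ]
```

View pics/s5.png

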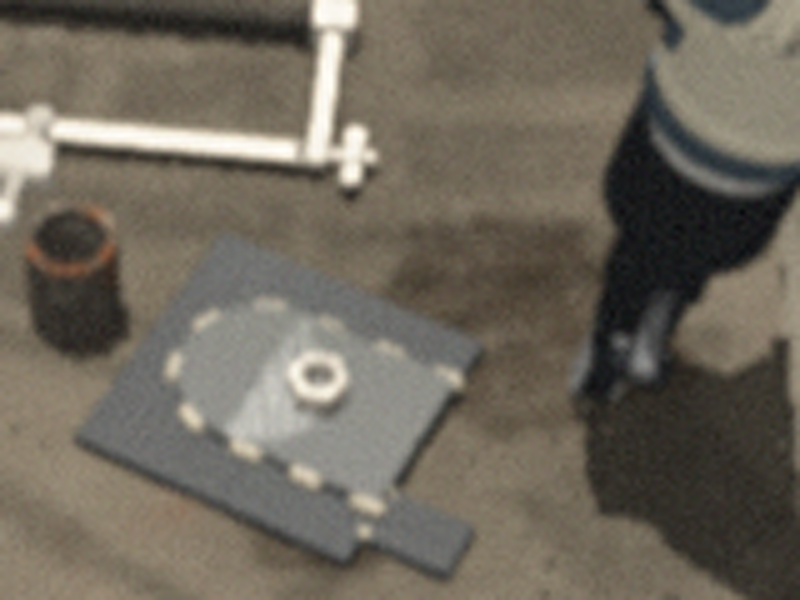

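The tip, at (600,390) in the crop, is now just above the table with its shadow almost joined to it. A few more gentle steps should give contact.

```bash
python3 -m jog '[0,0,0,0,-0.02,0.1,0, 0,0,0,0,-0.04,0.2,0, 0,0,0,0,-0.04,0.2,0]'; python3 -m jog '[0,0,0,0,-0.02,0.1,0, 0,0,0,0,-0.04,0.2,0, 0,0,0,0,-0.04,0.2,0]'
```

```text
time_s: 8.65
tcp_pos: [0.4036, -0.2076, -0.031]
eef_rot: [2.214, 2.037, 0.178]
contact_force: [-0.6, 0.5, -0.2]
grip_width: 0.0002
time_s: 9.02
tcp_pos: [0.4036, -0.2076, -0.0331]
eef_rot: [2.213, 2.037, 0.178]
contact_force: [-0.0, 0.4, 0.0]
grip_width: 0.0
```

```bash
for i in 1 2; do :; done; python3 -m jog '[0,0,0,0,-0.02,0.1,0, 0,0,0,0,-0.04,0.2,0, 0,0,0,0,-0.04,0.2,0]'; python3 -m jog '[0,0,0,0,-0.02,0.1,0, 0,0,0,0,-0.02,0.1,0]'
```

```text
time_s: 9.4
tcp_pos: [0.4038, -0.2077, -0.0341]
eef_rot: [2.213, 2.036, 0.179]
contact_force: [-4.0, 1.3, 18.0]
grip_width: 0.0
time_s: 9.65
tcp_pos: [0.4038, -0.2077, -0.0344]
eef_rot: [2.212, 2.036, 0.18]
contact_force: [-7.1, 1.6, 35.2]
grip_width: 0.0002
```

Contact came at a reported z of -0.034, so the real tip is about 35 mm behind the reported TCP. I'll back off and go upright, which removes any sideways ambiguity. With the narrow side turned towards the vise there's plenty of clearance.

```bash
python3 -m jog '[0,0,0,0,0.4,-2.5,0, 0,0,0,0,0.87,-5,0, 5,0,0,0,0.87,-5,0, 10,0,0,0,0.87,-5,0, 10,0,0,0,0.87,-5,0, 10,0,0,0,0.87,-5,0]'
python3 - <<'E'
from h import *
s=ctrl.read_state(); R=Ro.from_rotvec(s['eef_rot']).as_matrix(); print(s['tcp_pos'],R.round(3).tolist())
W=np.c_[model([.5481,-.1910,-.3927]),np.full(11,-.010)]
print(((W-s['tcp_pos'])@R*100).round(2).tolist())
T,K=pose('wrist'); p,d=viewer.capture('wrist'); np.savez('w6.npz',p=p,d=d,T=T,K=K)
cv2.imwrite('pics/w6.png',cv2.resize(p[100:310,140:420],(800,600),interpolation=cv2.INTER_CUBIC))
C=cloud(T,K,d)
E
```

```text
time_s: 10.4
tcp_pos: [0.4026, -0.207, 0.0143]
eef_rot: [-2.311, -2.127, -0.001]
contact_force: [0.1, -0.6, 0.1]
grip_width: -0.0001
[ 0.40261218 -0.20697286  0.01430681] [[0.083, 0.997, 0.0], [0.997, -0.083, 0.001], [0.001, 0.0, -1.0]]
[[1.32, 5.84, 2.43], [0.38, 8.8, 2.43], [-0.57, 11.75, 2.43], [-1.19, 14.76, 2.43], [0.22, 17.43, 2.43], [3.1, 18.35, 2.44], [5.8, 17.0, 2.44], [7.05, 14.19, 2.44], [7.99, 11.24, 2.44], [8.94, 8.28, 2.44], [9.86, 5.43, 2.44]]
```

View pics/w6.png

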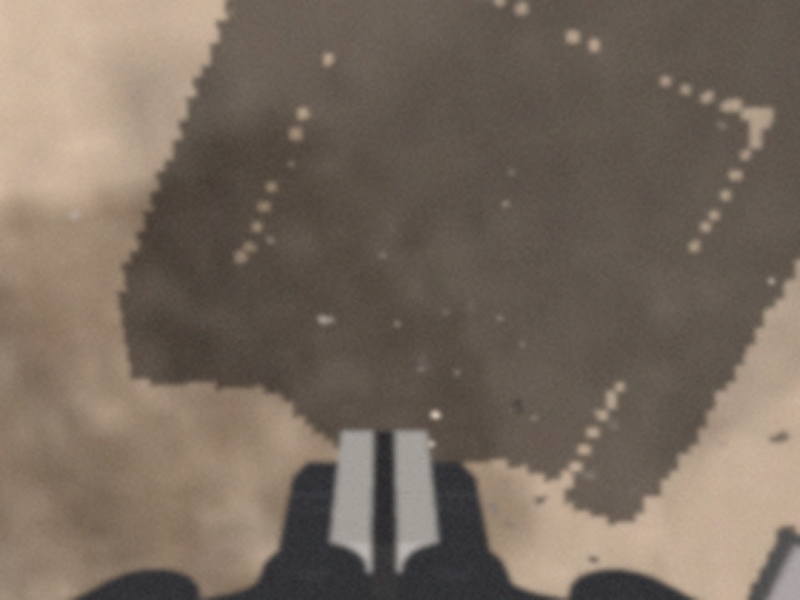

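The shadowed table in front of the shut fingers is all this view shows; the workpiece is hidden behind the gripper. I'll move over tack 1 at a safe height and check it in both fixed views.

```bash
python3 -m jog '[0,0,0,0.3,1.5,0,0, 0,0,0,0.7,3,0,0, 0,0,0,1,4.5,0.3,0, 0,0,0,1.32,5.84,0.9,0, 0,0,0,1.32,5.84,0.9,0, 0,0,0,1.32,5.84,0.9,0]'
python3 - <<'E'
from h import *
s=ctrl.read_state(); R=Ro.from_rotvec(s['eef_rot']).as_matrix(); t=s['tcp_pos']; tip=t-.035*R[:,2]; print(t,tip)
im=[]
for n,(u0,v0) in [('side',(260,90)),('scene',(170,200))]:
    T,K=pose(n); p,d=viewer.capture(n); L=(cloud(T,K,d)-t)@R
    k=(np.abs(L[...,0])<.025)&(np.abs(L[...,1])<.025)&(L[...,2]<-.04)&(L[...,2]>-.07)&(d>0); q=L[k]; print(n,len(q),(np.percentile(q,[3,97],axis=0)*1000).round(1).tolist())
    w=np.linalg.inv(T)@np.r_[tip,1]; uv=w[:2]/w[2]*K[0,0]+K[:2,2]; print('tip px',uv.round(1), 'crop',((uv-[u0,v0]+.5)*5).round(0))
    im.append(cv2.resize(p[v0:v0+100,u0:u0+80],(400,500),interpolation=cv2.INTER_CUBIC))
cv2.imwrite('pics/c7.png',np.hstack(im))
E
```

```text
time_s: 11.2
tcp_pos: [0.4621, -0.1989, 0.0053]
eef_rot: [-2.31, -2.127, 0.001]
contact_force: [0.3, 0.3, 0.4]
grip_width: -0.0001
[ 0.46210724 -0.19894226  0.00532797] [ 0.46215022 -0.19896081  0.04032794]
side 46 [[4.9, -11.4, -60.7], [13.9, 8.3, -42.4]]
tip px [320.  137.2] crop [302. 238.]
scene 181 [[-13.5, -1.2, -68.3], [12.7, 13.8, -41.4]]
tip px [193.5 235.5] crop [120. 180.]
```

View pics/c7.png

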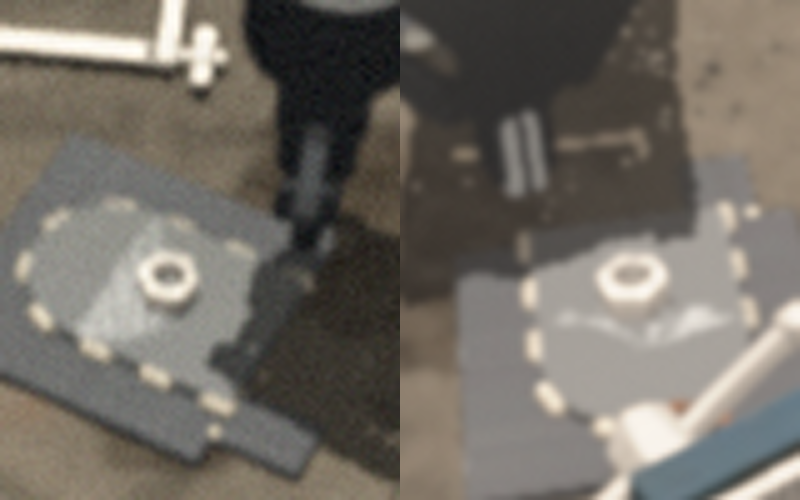

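The scene view puts the tip at (525,192), directly above tack 1 at (525,243). The side view has the bead at (303,278), just below the tip. I'll fit the scene beads as a third measurement.

```bash
python3 - <<'E'
from h import *
T,K=pose('scene'); uv=(np.array([(125,243),(130,292),(135,347),(148,397),(351,312),(340,263),(328,215)])/5.)+[170,200]-.4
idx=np.array([0,1,2,3,7,8,9]); X=ray(T,K,uv,.015)[:,:2]; p,e=fit_ord(X,idx); print(p.round(4),(e*1000).round(1))
ps=np.array([[.5468,-.189,-.3932],[.5494,-.193,-.3922],p]); pm=ps.mean(0); print(pm.round(4)); print([(model(q)[[0,5,9,10]]*1000).round(1).tolist() for q in ps])
s=ctrl.read_state(); R=Ro.from_rotvec(s['eef_rot']).as_matrix()
W=np.c_[model(pm),np.full(11,-.009)]; W[10,2]=-.011; print(((W-s['tcp_pos'])@R*100).round(1).tolist())
E
```

```text
[ 0.5563 -0.1949 -0.3939] [1.1 0.8 1.4 1.5 1.7 1.4 0.8]
[ 0.5508 -0.1923 -0.3931]
[[[460.7, -196.6], [586.8, -189.2], [491.3, -122.7], [463.6, -111.2]], [[463.3, -200.7], [589.4, -193.2], [493.8, -126.7], [466.1, -115.3]], [[470.1, -202.4], [596.3, -195.2], [500.8, -128.5], [473.1, -117.0]]]
[[-0.0, 0.3, 1.5], [-1.0, 3.2, 1.5], [-1.9, 6.2, 1.5], [-2.6, 9.2, 1.5], [-1.1, 11.9, 1.5], [1.7, 12.8, 1.5], [4.4, 11.4, 1.5], [5.7, 8.6, 1.5], [6.6, 5.7, 1.5], [7.6, 2.7, 1.5], [8.5, -0.2, 1.7]]
```

The third view agrees once the side view's offset of about 4 mm at the tip is allowed for. I'll use the mean of the three and start the seam.

```bash
python3 -m jog '[0,0,0,0,0.1,0.4,0, 0,0,0,0,0.3,0.9,0, 0,0,0,0,0.3,1.4,0, 0,0,0,0,0.3,1.4,0, 0,0,0,0,0.3,1.4,0, 0,0,0,-0.25,1,1.4,0, 0,0,0,-0.5,1.75,1.4,0, 0,0,0,-0.75,2.5,1.4,0, 0,0,0,-1,3.2,1.4,0, 0,0,0,-1,3.2,1.4,0]'
python3 - <<'E'
from h import *
s=ctrl.read_state(); W=model([.5508,-.1923,-.3931]); print(s['time_s'],((W-s['tcp_pos'][:2])*1000).round(1).tolist())
T,K=pose('side'); p,d=viewer.capture('side'); C=cloud(T,K,d); print(C[150,287].round(4))
E
```

```text
time_s: 12.55
tcp_pos: [0.4945, -0.2123, -0.0083]
eef_rot: [2.311, 2.127, 0.0]
contact_force: [0.0, -0.6, 0.2]
grip_width: 0.0001
12.55 [[-29.9, 12.4], [-1.2, 0.5], [27.4, -11.4], [56.9, -20.0], [84.7, -8.2], [96.3, 19.7], [85.0, 47.8], [58.1, 62.5], [29.4, 74.4], [0.8, 86.3], [-26.9, 97.8]]
[ 0.5334 -0.1752  0.0132]
```

```bash
python3 -m jog '[0,0,0,-0.2,0.75,0,0, 0,0,0,-0.45,1.5,0,0, 0,0,0,-0.7,2.25,0,0, 0,0,0,-0.9,3,0,0, 0,0,0,-1.1,3.75,0,0, 0,0,0,-1.35,4.5,0,0, 0,0,0,-1.55,5.25,0,0, 0,0,0,-1.6,6,0,0, 0,0,0,-1.6,6,0,0]'
python3 -m jog '[0,0,0,0.05,0.75,0,0, 0,0,0,0.4,1.5,0,0, 0,0,0,0.9,2.2,0,0, 0,0,0,1.5,2.7,0,0, 0,0,0,1.5,2.7,0,0]'
python3 - <<'E'
from h import *
s=ctrl.read_state(); R=Ro.from_rotvec(s['eef_rot']).as_matrix(); W=np.c_[model([.5508,-.1923,-.3931]),np.full(11,-.009)]; print(((W-s['tcp_pos'])@R*100).round(2).tolist())
E
```

```text
time_s: 13.72
tcp_pos: [0.5529, -0.233, -0.0083]
eef_rot: [2.311, 2.127, 0.0]
contact_force: [-0.0, -0.1, 0.4]
grip_width: -0.0
time_s: 14.35
tcp_pos: [0.5808, -0.2195, -0.0083]
eef_rot: [2.311, 2.128, 0.0]
contact_force: [0.0, -0.6, 0.1]
grip_width: 0.0002
[[1.0, -11.74, 0.07], [0.05, -8.79, 0.07], [-0.9, -5.84, 0.07], [-1.52, -2.83, 0.07], [-0.11, -0.15, 0.07], [2.77, 0.77, 0.07], [5.47, -0.58, 0.07], [6.72, -3.39, 0.07], [7.67, -6.34, 0.07], [8.62, -9.29, 0.07], [9.54, -12.15, 0.07]]
```

```bash
python3 -m jog '[0,0,0,0.6,0.3,0,0, 0,0,0,1.25,0.6,0,0, 0,0,0,2,0.75,0,0, 0,0,0,2.77,0.77,0,0, 0,0,0,3.5,0.65,0,0, 0,0,0,4.25,0.35,0,0, 0,0,0,4.9,0,0,0, 0,0,0,5.47,-0.58,0,0, 0,0,0,5.47,-0.58,0,0]'
python3 -m jog '[0,0,0,0.4,-0.6,0,0, 0,0,0,0.8,-1.3,0,0, 0,0,0,1.05,-2,0,0, 0,0,0,1.25,-2.8,0,0, 0,0,0,1.5,-3.55,0,0, 0,0,0,1.75,-4.3,0,0, 0,0,0,2,-5,0,0, 0,0,0,2.2,-5.75,0,0, 0,0,0,2.2,-5.75,0,0]'
python3 - <<'E'
from h import *
s=ctrl.read_state(); R=Ro.from_rotvec(s['eef_rot']).as_matrix(); W=np.c_[model([.5508,-.1923,-.3931]),np.full(11,-.009)]; print(((W-s['tcp_pos'])@R*100).round(2).tolist())
E
```

```text
time_s: 15.48
tcp_pos: [0.5784, -0.1646, -0.0084]
eef_rot: [-2.311, -2.127, 0.001]
contact_force: [0.4, -0.5, 0.2]
grip_width: -0.0003
time_s: 16.6
tcp_pos: [0.5229, -0.1382, -0.0084]
eef_rot: [-2.311, -2.127, 0.001]
contact_force: [-0.5, 0.8, 0.3]
grip_width: 0.0001
[[-6.63, -5.3, 0.07], [-7.58, -2.34, 0.07], [-8.52, 0.61, 0.06], [-9.14, 3.62, 0.06], [-7.73, 6.29, 0.06], [-4.85, 7.21, 0.06], [-2.15, 5.86, 0.06], [-0.91, 3.05, 0.06], [0.04, 0.1, 0.06], [0.99, -2.86, 0.07], [1.9, -5.71, 0.07]]
```

```bash
python3 -m jog '[0,0,0,0.25,-0.7,0,0, 0,0,0,0.5,-1.4,0,0, 0,0,0,0.75,-2.1,0,0, 0,0,0,1,-2.86,0,0, 0,0,0,1.2,-3.6,0,0, 0,0,0,1.45,-4.3,0,0, 0,0,0,1.7,-5,0.1,0, 0,0,0,1.9,-5.7,0.3,0, 0,0,0,1.9,-5.7,0.3,0, 0,0,0,1.9,-5.7,0.3,0]'
python3 - <<'E'
from h import *
s=ctrl.read_state(); W=model([.5508,-.1923,-.3931]); print(((W[10]-s['tcp_pos'][:2])*1000).round(1))
T,K=pose('side'); p,d=viewer.capture('side'); f=np.load('side0.npz')['p']
# did loose things move? image shift against the first picture
for n,(u,v,w) in dict(nut=(293,145,9),pipe=(245,125,14),nozzle=(355,237,20),straight=(275,313,40),work=(270,150,22)).items():
    a,b=[cv2.cvtColor(x[v-w:v+w,u-w:u+w],cv2.COLOR_BGR2GRAY).astype(np.float32) for x in (f,p)]; print(n,np.round(cv2.phaseCorrelate(a,b),2) if 0 else [round(float(q),2) for q in cv2.phaseCorrelate(a,b)[0]])
g=viewer.capture('scene'); L=(cloud(*pose('scene'),g[1])); cv2.imwrite('pics/end.png',cv2.resize(np.hstack([p[90:200,240:350],g[0][190:300,160:270]]),(800,400),interpolation=cv2.INTER_CUBIC))
E
```

```text
time_s: 17.85
tcp_pos: [0.4688, -0.1149, -0.0113]
eef_rot: [2.311, 2.127, 0.0]
contact_force: [-1.2, 0.0, -0.2]
grip_width: 0.0001
[-1.2  0.4]
nut [-0.09, 0.09]
pipe [-0.06, -0.02]
nozzle [-0.09, -0.13]
straight [-0.0, 0.06]
work [0.51, 0.49]
```

```bash
python3 -c "
from workcell import ctrl
print(ctrl.job_done()); s=ctrl.read_state(); print(s['time_s'],s['tcp_pos'],s['contact_force'])"
```

```text
the job is handed in; nothing more can be done
None
the job is handed in; nothing more can be done
```

I ran the shut fingertips over all ten tacks in order, round the nose and on to the middle of the tab. I stopped there low and upright, and handed the job in at about 18 s of the 42 s allowed. No verdict was reported.

- **Tip offset:** the real fingertips end about 35 mm behind the reported TCP. All three cameras showed it, and I confirmed it with a gentle probe (about 35 N) on the bare table beside the plate. I therefore flew with the reported TCP 8 mm below the table level, which puts the tips about 12 mm above the patch.
- **Where the views disagreed:** the fits from the three cameras differed by up to about 10 mm in x. I used their mean after checking it against the tip seen over tack 1. I estimate it is good to about 5 mm, against the 12 mm limit.
- **Last checks:**
  - The tip was 1.2 mm from the computed tab middle.
  - The force was no more than noise (about 1 N) at every reading along the seam.
  - The nut, pipe, nozzle and straight piece had shifted by no more than 0.16 px from the first picture.
  - The workpiece patch read about 0.7 px (roughly 1.5 mm). That is probably the gripper's shadow, but I couldn't confirm it.
- **Not checked:** I couldn't view the final picture, because the 12-picture limit was reached.

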